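Seat the job-card holder in the stand's label rail

ROBOT

A 6-joint arm with a two-finger parallel gripper is mounted at the origin on the work surface. World frame = base frame: x ahead of the robot, y to its left, z up, the work surface at z = 0. Lengths are in m, angles in rad, forces in N, time in s.
With the tool pointing down it reaches from about 0.425 to 0.95 m from the base axis. Payload 3.5 kg.
Tool frame: the origin (TCP) lies at the very end of the fingers, on their centre line; the grasp point (between the pads) lies 19 mm behind it; z points along the fingers, y is the direction in which the jaws open and shut (so a half turn about z gives the same grasp; the last joint's range is limited). The gripper opens to 85 mm and grips with 20 to 120 N. Pads are 22 mm wide; open, the fingers measure 114 mm over their backs; the gripper's body (76 mm by 85 mm) begins 54 mm behind the grasp point. The pads swing forward as they close: fully open they stand 13 mm farther back than shut.
Start: joints at [1.078, 0.286, 1.577, -0, 1.279, -0.15], TCP at [0.227, 0.636, 0.231] pointing down, gripper open.
Joint ranges: [-2.77, 2.77], [-0.9, 2.22], [0.21, 2.48], [-1.53, 4.67], [0.24, 2.81], [-2.84, 2.84]. Speed limits (rad/s): [2.79, 2.79, 3.14, 3.14, 3.14, 3.14].

INTERFACE

Orientations are given as a unit quaternion [x, y, z, w].
In Python, from plant import get_state, read_camera, get_calibration, ticket, search_frame, cut_out, pinpoint gives the robot as it stands.
- The arm moves only by the tool move_arm, never from a script. Its argument "plan" is a list that holds one entry, the list of rows, each a list of 7 numbers: the turn, a rotation vector about the tool's x, y, z in degrees, then the shift along the tool's x, y, z in m, then the finger opening in m, from 0 to 0.0854. In form: [[[ax, ay, az, x, y, z, hand], ...]]. A call has exactly 5 rows; each row is the pose to reach, as a shift and turn from the pose measured when the call began, along the tool's axes at that moment; what a row does not reach only later rows make up. A row lasts 1/8 s, in which the tool goes at most 62.5 mm and 10.7 degrees, less where a joint would pass 70% of its speed; a pose out of reach is approached as far as the arm can. A call with a gripper value outside its range is refused whole. The fingers move at their own pace and stop on an object; "force" is the grip in N (left out, the last holds). Time passes only in rows, so rows that repeat a pose let the fingers close, or fill a call up. It gives the time, the measured TCP pose, the force and the opening at its end, in the units of the state.
- get_state(): the state, without advancing time (a new reading comes with each control period).
- read_camera(name): name is "scene" or "top" or "wrist"; returns the picture (420x560x3 uint8, red, green, blue); there is no depth.
- get_calibration(name): a dict with "mtx" (3x3 intrinsics, pixels), "extrinsics" (4x4, takes a point from camera to world coordinates); the wrist camera has in their place "hand_eye" (4x4, takes a point from camera to tool coordinates, whose origin is the TCP and whose axes are the flange's). Camera axes: x right, y up, looking along -z (the intrinsics and any distortion apply to the point x, -y, -z); pixel columns grow to the right and rows downward; lengths in m; the calibration is good to about 2 mm. A picture is of the moment at which its call begins: read the wrist's pose just before it. get_calibration takes no time and is no camera call.
- ticket.sign_off(): hands the job in, once; it reports no verdict.
Trained networks look in the newest picture that a camera, given by its name, has taken for a name from the list of things; names that differ only in an ending like _2 or _b are one class to them, and where a whole thing is asked for, a point or a joint stands for the part that bears it (a point fixed in the world has none). Each returns a list of dicts, best first, with "p" (0 to 1); they miss things now and then, are a little off and sometimes report something else, mostly with a low value. They report only what shows in the picture. A call takes as long as a camera call. They do not tell look-alikes from the thing itself.
- search_frame(camera, query): "centre" ([column, row] in pixels, amid what is visible of it).
- cut_out(camera, query): "pixels" (420x560 bool, what is visible of it) and "centre" ([column, row] in pixels, amid what is visible of it).
- pinpoint(camera, query): "centre" ([column, row] in pixels: a listed point, or the origin of a listed thing).
The state is a dict: "time": time; "qpos": joint angles; "dq": joint speeds; "joint_efforts": joint torques, N m; "eef_pos": TCP position; "tcp_rot": TCP orientation; "contact_force": force on the tool from outside, world axes, zero at the start; "wrist_torque": the same for the moment, N m; "opening": opening from 0.0 (shut) to 1.0 (fully open).
Only numpy, scipy, OpenCV 4.12 (cv2) and the standard library are available. Lean on these libraries where they do the work, as an engineer would, in place of code of your own. Each camera call takes 0.05 s, during which the arm holds its last target.

TASK

Lift the oil pot by its handle off the grey bench stand, keeping it upright, and set it down gently on the rubber mat beside. Then take the job-card holder out of the plywood rack and push its tongue straight down behind the lip on the far edge of the stand, in the bay between the two end stops and with the card facing outwards, away from the robot, until it is fully home against the lifter spring. Finish while still holding it pressed fully home, so that the operator can tighten the thumbscrew; leave everything else where it is.

Things in the scene. Friction and masses are not known exactly. Their poses are not given: they have to be found in the camera images.
- stand: Bench stand of grey folded sheet steel, fixed: 170 mm deep (x), 220 mm wide (y), flat top 70 mm above the table. Origin under its centre, on the table. Its +x side is the far edge, facing away from the robot to the operator; along it runs a label rail: an upright lip that leaves a 10 mm slot, open at the top, 85 to 95 mm from the origin along +x.
- bay (a point): Mouth of the bay: the part of the slot between two end stops, 70 mm long (y), 10 mm wide (x), floor 20 mm down; the point is at its middle, level with the stand's top. Axes as the stand's (x outwards across the slot, z up). Shelf edge bevelled (from 10 mm inward) and lip's top flared (to 11 mm outward) at 45 degrees as lead-in; straight-sided from 5 mm down.
- thumbscrew (a point): Knurled head, 18 mm across, of the locking screw on the front of the lip at the middle of the bay, 24 mm outwards of the bay's mouth and 16 mm below it; for the operator.
- lifter (a joint): Lifter spring: a 30 mm long steel strip in the middle of the bay that pops a holder up while the thumbscrew is loose. 0 = up, its top 14 mm below the mouth; 0.006 m = pressed flush with the slot's floor. Gives from about 4 N, needs about 9 N to be fully down, springs back when let go; a holder's weight alone does not press it.
- pot_handle (a point): Middle of the black grip on the oil pot's rigid bow handle: a bar 14 mm thick (x), 60 mm long (this point's y), 16 mm tall, its middle 136 mm above the pot's foot, 37 mm free beneath it. The pot stands on the stand close against the label rail, where it leaves no room for a finger beside the bay.
- pot_mid (a point): Middle of the body of the oil pot, 45 mm above its foot: a round lidded steel pot, 100 mm across, 91 mm tall without the handle, 0.4 to 0.8 kg; z is its upright axis.
- mat: Black ribbed rubber mat, 180 x 180 mm, 3 mm thick, fixed flat on the table on one side of the stand (left or right); origin under its centre.
- rack: Plywood block 140 (x) by 90 (y) mm, 30 mm tall, fixed on the table on the other side of the stand; origin under its centre. Two upright slots 9 mm wide, 65 mm long (y), 20 mm deep lie 34 mm either side of its middle along x: one has the card holder, the other a low blanking strip.
- holder_mid (a point): Centre of the job-card holder, half-way up its 85 mm, upright in a rack slot; z up. Upper part: grey body 84 wide (y), 12 thick (x), 63 mm tall, white card framed on its +x face. Below: metal tongue 60 wide, 6 thick, 22 mm long (last 8 mm taper to 3 mm), which goes behind the lip. 60 to 120 g. Fully home in the bay this point is 92.5 mm above the table, the body 2 mm above the stand's top.
- holder_foot (a point): Middle of the lower end of the holder's tongue, 42.5 mm below its centre; axes as the holder's.
- holder_card (a point): Middle of the face of the holder that bears the card, 6 mm out along its +x, 11 mm above its centre.
- cup_a_mid (a point): small turned steel cup, 34 mm across, 30 mm tall, standing on the stand near a back corner; point at its centre. Leave alone.
- cup_b_mid (a point): turned steel cup, 60 mm across, 45 mm tall, on the table beyond the stand; point at its centre. Leave alone.
- cup_c_mid (a point): a second such cup, 60 mm across, 45 mm tall, on the table beyond the stand; point at its centre. Leave alone.
- blank_mid (a point): blanking strip: plain metal plate 60 mm wide, 6 mm thick, 40 mm tall, no card; it stands in the other slot of the rack, its top 20 mm above the rack; point at its centre. Leave alone.
- bottle: white plastic bottle, 64 mm across, 170 mm tall, on the table to the right; origin at its foot. Leave alone.
- jar: amber glass jar with steel lid, 60 mm across, 70 mm tall; origin at its foot. Leave alone.
- gauge: steel ring gauge lying flat, 64 mm across, 22 mm tall; origin at its foot. Leave alone.
- deburrer: hand deburring tool like a screwdriver, 160 mm long, lying on the table to the left; origin at its underside. Leave alone.
Things that resemble listed ones, but are neither listed nor needed, are in the scene too. Leave any purple, turquoise or yellow look-alike of the part that bears pot_handle alone.

How it is judged:
By the outcome, as a careful person would: the job done as asked, in the order asked, and still so for the second after the job is handed in, while the arm keeps its last pose, push and grip.
It also fails if it takes over 58 s, if anything falls off the work surface, if the arm or the gripper's body presses on something with over 40 N, if the wrist force passes 120 N, or if a joint passes its speed limit or range.

## Working session

There is one attempt and no reset: what is moved stays moved. The work goes in short steps, Python scripts to look and compute and a tool call to move; the robot and the scene stay as the last step left them, time stands still between calls to the robot, and variables do not carry over. Pictures are saved under pics/ and viewed, and the job is handed in when it is done.

Besides the shell and the picture viewer there is one more tool, called after ">>>" in YAML: its name, and indented under it one key for each argument. move_arm: Moves the arm, as the interface text tells. Its arguments: {"type":"object","properties":{"plan":{"type":"array","items":{"type":"array","items":{"type":"array","items":{"type":"number"}}}},"force":{"type":"number"}},"required":["plan"]}

```bash
ls; mkdir -p pics
cat > h.py <<'E'
import numpy as np, cv2
from scipy.spatial.transform import Rotation as R
from plant import get_state, read_camera, get_calibration, ticket, search_frame, cut_out, pinpoint
def save(n,im): cv2.imwrite('pics/'+n,cv2.cvtColor(np.asarray(im),cv2.COLOR_RGB2BGR))
def tcp(s=None):
    s=s or get_state(); T=np.eye(4); T[:3,:3]=R.from_quat(s['tcp_rot']).as_matrix(); T[:3,3]=s['eef_pos']; return T
def cam(n,T=None):
    c=get_calibration(n); K=np.array(c['mtx']); 
    E=np.array(c['extrinsics']) if 'extrinsics' in c else (tcp() if T is None else T)@np.array(c['hand_eye'])
    d=None
    for k in c:
        if 'dist' in k: d=np.array(c[k],float)
    return K,E,d
def ray(n,px,C=None):
    K,E,d=C or cam(n)
    u=cv2.undistortPoints(np.array([[px]],float),K,d)[0,0]
    v=E[:3,:3]@np.array([u[0],-u[1],-1]); return E[:3,3],v
def atz(n,px,z,C=None):
    o,v=ray(n,px,C); return o+v*(z-o[2])/v[2]
def proj(n,P,C=None):
    K,E,d=C or cam(n); P=np.atleast_2d(P)
    q=(P-E[:3,3])@E[:3,:3]; q=q*[1,-1,-1]
    return cv2.projectPoints(q.reshape(-1,1,3),np.zeros(3),np.zeros(3),K,d)[0][:,0]
def tri(obs):
    A=np.zeros((3,3));b=np.zeros(3)
    for n,px,C in obs:
        o,v=ray(n,px,C); v=v/np.linalg.norm(v); M=np.eye(3)-np.outer(v,v); A+=M;b+=M@o
    p=np.linalg.solve(A,b); return p,[np.linalg.norm(np.cross(p-ray(n,px,C)[0],ray(n,px,C)[1]/np.linalg.norm(ray(n,px,C)[1]))) for n,px,C in obs]
E
python3 - <<'E'
from h import *
np.set_printoptions(precision=4,suppress=True)
s=get_state();print(s)
for n in('scene','top','wrist'):
    print(n,{k:np.array(v) if not isinstance(v,str) else v for k,v in get_calibration(n).items()})
    save(n+'0.png',read_camera(n))
E
```

```text
pics
{'time': 0.0, 'qpos': array([ 1.078 ,  0.2872,  1.5782,  0.    ,  1.2786, -0.15  ]), 'dq': array([-0.0009, -0.0002,  0.0016,  0.001 ,  0.0001,  0.0008]), 'joint_efforts': array([ -0.0012, -40.5966, -29.2632,  -0.0002,   0.0057,   0.    ]), 'eef_pos': array([0.2265, 0.6352, 0.2299]), 'tcp_rot': array([ 0.1706,  0.9853, -0.0011, -0.0004]), 'contact_force': array([ 0.518 , -0.2551,  0.2004]), 'wrist_torque': array([ 0.0195,  0.0197, -0.0157]), 'opening': 0.9992795435876295}
scene {'mtx': array([[420.1676,   0.    , 280.7623],
       [  0.    , 420.1676, 208.2641],
       [  0.    ,   0.    ,   1.    ]]), 'extrinsics': array([[-0.5582, -0.6731,  0.4852,  1.0897],
       [ 0.8297, -0.4571,  0.3204,  0.3944],
       [ 0.0061,  0.5814,  0.8136,  1.1743],
       [ 0.    ,  0.    ,  0.    ,  1.    ]])}
top {'mtx': array([[405.6219,   0.    , 279.4943],
       [  0.    , 405.6219, 211.3194],
       [  0.    ,   0.    ,   1.    ]]), 'extrinsics': array([[ 0.0032,  0.996 , -0.0896,  0.3508],
       [-0.9998,  0.0013, -0.0217, -0.018 ],
       [-0.0215,  0.0896,  0.9957,  1.6221],
       [ 0.    ,  0.    ,  0.    ,  1.    ]])}
wrist {'mtx': array([[303.0007,   0.    , 280.2586],
       [  0.    , 303.0007, 211.4619],
       [  0.    ,   0.    ,   1.    ]]), 'hand_eye': array([[ 0.0016,  0.9564,  0.2921,  0.0746],
       [ 1.    , -0.0015, -0.0005,  0.0001],
       [-0.    ,  0.2921, -0.9564, -0.1425],
       [ 0.    ,  0.    ,  0.    ,  1.    ]])}
```

View pics/scene0.png

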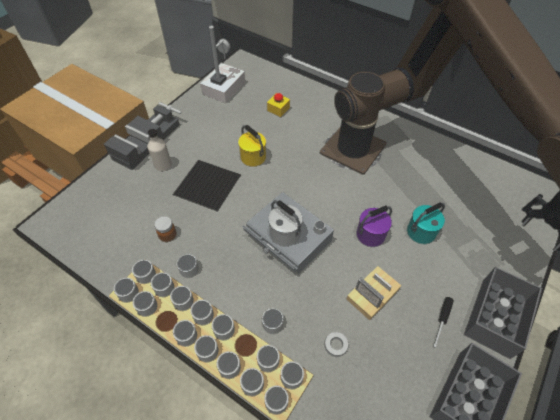

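View pics/top0.png

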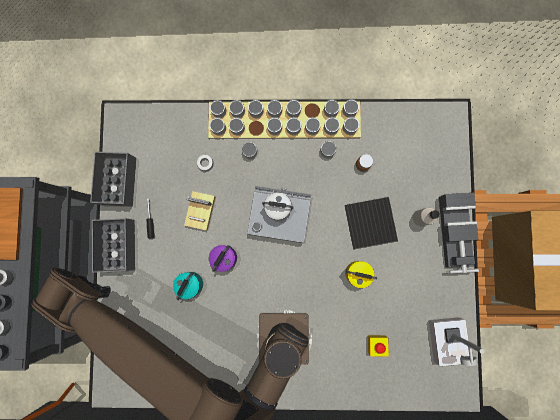

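Run:
```python
from h import *
np.set_printoptions(precision=4,suppress=True)
for q in ['stand','bay','thumbscrew','pot_handle','pot_mid','mat','rack','holder_mid','holder_foot','holder_card','cup_a_mid','blank_mid','bottle','jar','gauge','deburrer']:
    for n in('scene','top'):
        print(q,n,[(np.round(r['p'],2),np.round(r['centre'],1)) for r in pinpoint(n,q)][:4])
print(get_state()['time'])
```

```text
stand scene [(np.float64(0.79), array([290.8, 239.3])), (np.float64(0.73), array([367.2, 296. ]))]
stand top [(np.float64(0.92), array([279.8, 215.9])), (np.float64(0.73), array([249.7, 148.3]))]
bay scene [(np.float64(0.62), array([268.5, 246.9]))]
bay top [(np.float64(0.84), array([281.1, 192.5]))]
thumbscrew scene [(np.float64(0.91), array([263.6, 246.3])), (np.float64(0.51), array([272.2, 321.2])), (np.float64(0.21), array([319.7, 227.8]))]
thumbscrew top [(np.float64(0.79), array([283.5, 185.9])), (np.float64(0.74), array([201.5, 160.4]))]
pot_handle scene [(np.float64(0.9), array([246.4, 129.7])), (np.float64(0.82), array([282.9, 205.9])), (np.float64(0.67), array([430.9, 207.8])), (np.float64(0.61), array([377.8, 214.4]))]
pot_handle top [(np.float64(0.94), array([364. , 275.8])), (np.float64(0.87), array([277.8, 201. ])), (np.float64(0.83), array([220.5, 256.6])), (np.float64(0.81), array([181.8, 285. ]))]
pot_mid scene [(np.float64(0.91), array([253.6, 148.5])), (np.float64(0.67), array([424.7, 225.4])), (np.float64(0.59), array([373. , 227.9])), (np.float64(0.57), array([28
[... 1106 characters left out ...]
loat64(0.37), array([251.3, 150.6])), (np.float64(0.33), array([202.7, 204.4]))]
bottle scene [(np.float64(0.72), array([288.3, 223.9])), (np.float64(0.66), array([164.3, 161.4])), (np.float64(0.21), array([368.7, 295.6]))]
bottle top [(np.float64(0.91), array([421.8, 215.6]))]
jar scene [(np.float64(0.57), array([165.3, 231.6])), (np.float64(0.29), array([367.4, 302.6])), (np.float64(0.17), array([187. , 268.9]))]
jar top [(np.float64(0.68), array([361.4, 166.6]))]
gauge scene [(np.float64(0.95), array([335.3, 345.7]))]
gauge top [(np.float64(0.47), array([207.5, 161.3]))]
deburrer scene [(np.float64(0.7), array([439.2, 320.5]))]
deburrer top [(np.float64(0.55), array([149.5, 218.5]))]
1.75
```

Run:
```python
from h import *
np.set_printoptions(precision=4,suppress=True)
a=cv2.imread('pics/scene0.png');b=cv2.imread('pics/top0.png')
A=cv2.resize(a[180:320,230:410],None,fx=4.4,fy=4.2,interpolation=cv2.INTER_CUBIC);cv2.imwrite('pics/scene0z.png',A)
B=cv2.resize(b[170:260,170:330],None,fx=5,fy=5,interpolation=cv2.INTER_CUBIC);cv2.imwrite('pics/top0z.png',B)
print('stand',atz('scene',(290.8,239.3),0),atz('top',(279.8,215.9),0))
print('bay',tri([('scene',(268.5,246.9),None),('top',(281.1,192.5),None)]))
print('screw',tri([('scene',(263.6,246.3),None),('top',(283.5,185.9),None)]))
print('handle',tri([('scene',(282.9,205.9),None),('top',(277.8,201),None)]))
print('potmid',tri([('scene',(288.5,224.9),None),('top',(276.8,206.1),None)]))
print('rack',atz('scene',(375.4,295),0),atz('top',(200.1,212.4),0))
print('mid',tri([('scene',(367.2,295.1),None),('top',(198.7,201.3),None)]))
print('foot',tri([('scene',(364.6,298.6),None),('top',(204.5,202.3),None)]))
print('mat',atz('top',(371.8,224.4),0.003))
for q in ('pot_handle','holder_mid','rack','stand','mat','blank_mid','cup_a_mid'):
  pass
```

```text
stand [0.4743 0.0286 0.    ] [0.4784 0.016  0.    ]
bay (array([0.5659, 0.0079, 0.0606]), [np.float64(0.0023558649504856087), np.float64(0.0023558649504854907)])
screw (array([0.5862, 0.001 , 0.0867]), [np.float64(0.0007414602759075347), np.float64(0.0007414602759076173)])
handle (array([0.5123, 0.0192, 0.2223]), [np.float64(0.0008699567640917982), np.float64(0.0008699567640917997)])
potmid (array([0.5027, 0.0291, 0.1226]), [np.float64(0.005080707734906238), np.float64(0.005080707734906234)])
rack [0.4952 0.3451 0.    ] [0.492  0.3374 0.    ]
mid (array([0.5325, 0.3303, 0.0497]), [np.float64(0.002850744792226322), np.float64(0.0028507447922262613)])
foot (array([0.5305, 0.3212, 0.0108]), [np.float64(0.0033007077813276696), np.float64(0.0033007077813277073)])
mat [ 0.4448 -0.3502  0.003 ]
```

View pics/scene0z.png

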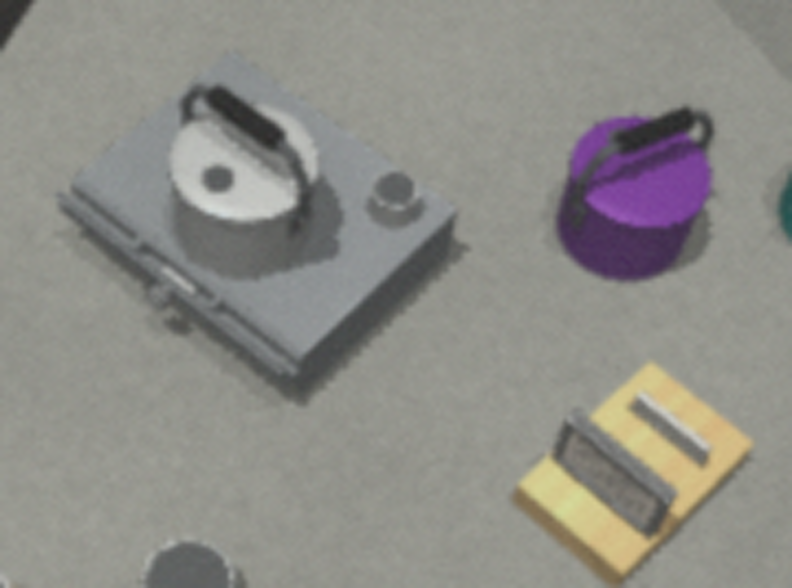

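View pics/top0z.png

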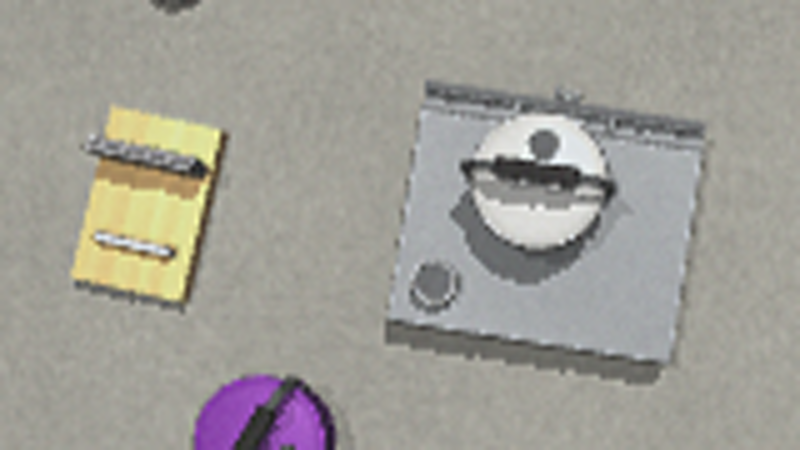

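```bash
cat >> h.py <<'E'
def go(pos,adeg):
    T=tcp(); a=np.radians(adeg); y=np.array([np.cos(a),np.sin(a),0]); z=np.array([0,0,-1.]); x=np.cross(y,z)
    G=np.stack([x,y,z],1)
    rv=R.from_matrix(T[:3,:3].T@G).as_rotvec(degrees=True); sh=T[:3,:3].T@(np.array(pos)-T[:3,3])
    print('turn',np.round(rv,2),'shift',np.round(sh,4),'|',np.round(np.linalg.norm(rv),1),np.round(np.linalg.norm(sh),3))
E
python3 - <<'E'
from h import *
np.set_printoptions(precision=4,suppress=True)
go([.5,.03,.36],-9)
print(atz('scene',(282.9,205.9),.206),atz('top',(277.8,201),.206))
E
```

```text
turn [ 0.   -0.   79.36] shift [-0.4608 -0.4787 -0.1287] | 79.4 0.677
[0.502  0.0135 0.206 ] [0.5147 0.0188 0.206 ]
```

>>> move_arm:
  plan:
    - [[0,0,10,-0.03,-0.03,-0.03,0.085],[0,0,20,-0.065,-0.065,-0.06,0.085],[0,0,30,-0.105,-0.105,-0.09,0.085],[0,0,40,-0.145,-0.145,-0.11,0.085],[0,0,50,-0.185,-0.19,-0.128,0.085]]

```text
time: 2.38
eef_pos: [0.3377, 0.3934, 0.3605]
tcp_rot: [0.573, 0.819, 0.001, 0.0]
contact_force: [-0.0, -0.2, 0.1]
opening: 0.999
```

Run:
```python
from h import *
print(get_state()['eef_pos'])
go([.5,.03,.36],-9)
```

```text
[0.33772922 0.39335589 0.36053396]
turn [ 0.09 -0.04 29.06] shift [-0.397   0.0278  0.0005] | 29.1 0.398
```

>>> move_arm:
  plan:
    - [[0,0,8,-0.06,0.004,0,0.085],[0,0,16,-0.12,0.008,0,0.085],[0,0,24,-0.18,0.012,0,0.085],[0,0,29,-0.24,0.017,0,0.085],[0,0,29,-0.3,0.021,0,0.085]]

```text
time: 3.0
eef_pos: [0.4607, 0.1169, 0.3609]
tcp_rot: [0.76, 0.65, 0.001, 0.0]
contact_force: [0.7, 0.9, 1.1]
opening: 0.997
```

Run:
```python
from h import *
np.set_printoptions(precision=4,suppress=True)
s=get_state();print(s['eef_pos'],s['qpos'])
C=cam('wrist',tcp(s)); save('w1.png',read_camera('wrist'))
for q in ('bay','pot_handle','pot_mid','stand','thumbscrew','cup_a_mid'):
    for r in pinpoint('wrist',q)[:2]: print(q,np.round(r['p'],2),np.round(r['centre'],1),[atz('wrist',r['centre'],z,C) for z in ([.206] if q=='pot_handle' else [.115] if q=='pot_mid' else [0.07] if q=='bay' else [0.054] if q=='thumbscrew' else [0] if q=='stand' else [.085])])
go([.5,.03,.36],-9)
```

```text
[0.4607 0.1169 0.3609] [ 0.034  -0.2415  1.8817  0.001   1.4985  0.1905]
bay 0.83 [355.5 234.5] [array([0.5609, 0.0058, 0.07  ])]
pot_handle 0.72 [335.4 277.4] [array([0.507 , 0.0168, 0.206 ])]
pot_handle 0.71 [136.7 103.9] [array([0.3436, 0.2244, 0.206 ])]
stand 0.6 [295.  219.4] [array([0.4728, 0.0207, 0.    ])]
thumbscrew 0.71 [368.3 231.5] [array([0.5846, 0.0009, 0.054 ])]
cup_a_mid 0.82 [263.6 191.8] [array([0.4346, 0.0971, 0.085 ])]
turn [ 0.09 -0.09  0.16] shift [-0.0826  0.0534  0.0006] | 0.2 0.098
```

View pics/w1.png

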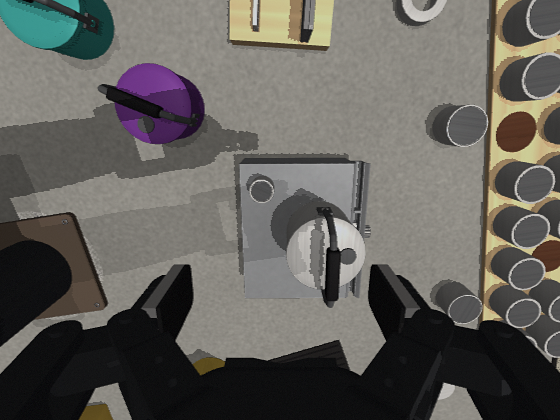

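Run:
```python
from h import *
np.set_printoptions(precision=4,suppress=True)
C=cam('wrist')
a=cv2.imread('pics/w1.png');cv2.imwrite('pics/w1z.png',cv2.resize(a[150:310,230:400],None,fx=4,fy=3.7,interpolation=cv2.INTER_CUBIC))
for p in [(331,247),(332,302),(240,164),(245,297),(357,163)]: print(atz('wrist',p,.206,C),atz('wrist',p,.07,C))
```

```text
[0.5051 0.0568 0.206 ] [ 0.5207 -0.0057  0.07  ]
[ 0.4992 -0.0103  0.206 ] [ 0.5121 -0.1036  0.07  ]
[0.4262 0.1581 0.206 ] [0.4057 0.1419 0.07  ]
[0.4035 0.011  0.206 ] [ 0.3725 -0.0725  0.07  ]
[0.5395 0.1416 0.206 ] [0.5708 0.1179 0.07  ]
```

View pics/w1z.png

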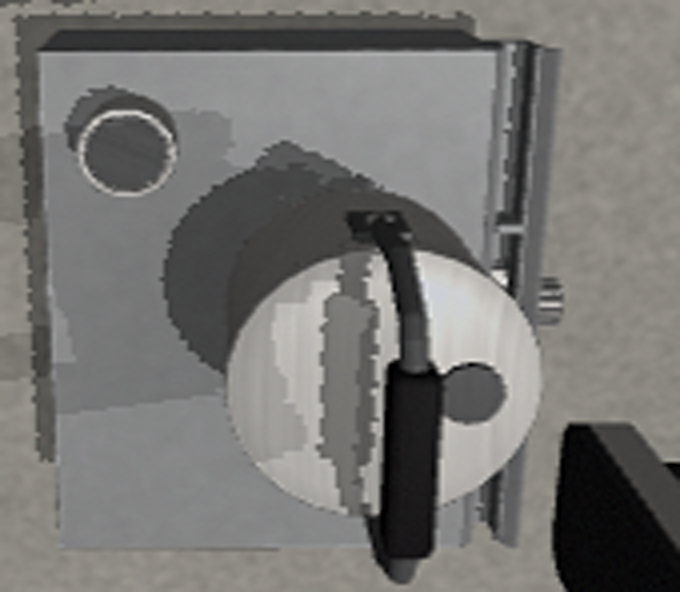

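Run:
```python
from h import *
np.set_printoptions(precision=4,suppress=True)
C=cam('wrist')
A=[atz('wrist',p,.214,C) for p in [(333.3,250.5),(332,300)]]; d=A[0]-A[1]; print(A,np.linalg.norm(d),'handle mid',(A[0]+A[1])/2,'tool y yaw',np.degrees(np.arctan2(-d[0],d[1])))
B=[atz('wrist',p,.07,C) for p in [(240,163.5),(245.5,297.8),(353.8,163)]]
d=B[0]-B[1];e=B[2]-B[0];print(B,np.linalg.norm(d),np.linalg.norm(e),np.degrees(np.arctan2(-d[0],d[1])),np.degrees(np.arctan2(e[1],e[0])))
u=np.array([np.cos(np.radians(-9)),np.sin(np.radians(-9))])
print((B[0]+B[1])[:2]/2+u*.085,(B[0]+B[1])[:2]/2+u*.175)
h=(A[0]+A[1])/2
for a in(-7,): go([h[0],h[1],.30],a)
```

```text
[array([0.5062, 0.0562, 0.214 ]), array([ 0.4987, -0.0023,  0.214 ])] 0.05900238647419246 handle mid [0.5025 0.0269 0.214 ] tool y yaw -7.214726349198893
[array([0.4058, 0.1426, 0.07  ]), array([ 0.373, -0.074,  0.07 ]), array([0.5663, 0.1186, 0.07  ])] 0.21910029644878937 0.16224341086367297 -8.60981330893883 -8.50769756529
[0.4734 0.021 ] [0.5623 0.0069]
turn [ 0.09 -0.08 -1.84] shift [-0.0854  0.0562  0.0606] | 1.8 0.119
```

>>> move_arm:
  plan:
    - [[0,0,-2,-0.03,0.02,0,0.085],[0,0,-2,-0.06,0.045,0.01,0.085],[0,0,-2,-0.088,0.056,0.03,0.085],[0,0,-2,-0.088,0.056,0.055,0.085],[0,0,-2,-0.088,0.056,0.055,0.085]]

```text
time: 3.98
eef_pos: [0.5006, 0.0257, 0.3033]
tcp_rot: [0.747, 0.664, -0.0, -0.002]
contact_force: [0.6, 0.4, -0.4]
opening: 0.994
```

Run:
```python
from h import *
np.set_printoptions(precision=4,suppress=True)
s=get_state();print(s['eef_pos'],s['contact_force'])
C=cam('wrist',tcp(s)); save('w2.png',read_camera('wrist'))
for r in pinpoint('wrist','pot_handle')[:2]: print(np.round(r['p'],2),np.round(r['centre'],1),atz('wrist',r['centre'],.206,C))
print('yellow',atz('top',(364,275.8),.136))
for p in [(346,206),(388,198),(397,240),(357,248)]: print(atz('top',p,.003))
```

```text
[0.5006 0.0257 0.3033] [ 0.6229  0.3898 -0.3732]
0.92 [285.1 217.1] [0.504 0.022 0.206]
yellow [ 0.2511 -0.2917  0.136 ]
[ 0.5182 -0.2488  0.003 ]
[ 0.5506 -0.4165  0.003 ]
[ 0.3831 -0.4485  0.003 ]
[ 0.3511 -0.2903  0.003 ]
```

View pics/w2.png

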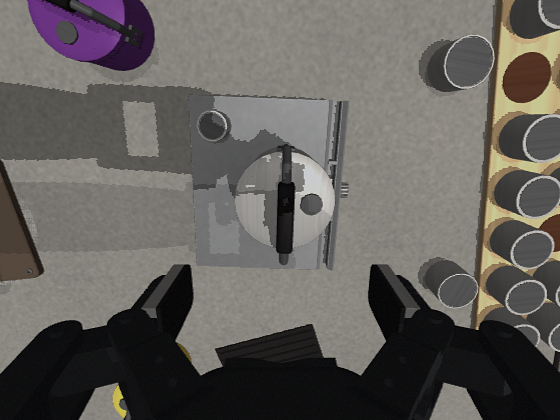

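Run:
```python
from h import *
go([.504,.023,.186],-7.2)
```

```text
turn [ 0.13 -0.09  0.49] shift [-0.0025  0.0022  0.1203] | 0.5 0.12
```

>>> move_arm:
  plan:
    - [[0,0,0.5,-0.002,0.002,0.03,0.085],[0,0,0.5,-0.002,0.002,0.065,0.085],[0,0,0.5,-0.002,0.002,0.095,0.085],[0,0,0.5,-0.002,0.002,0.118,0.085],[0,0,0.5,-0.002,0.002,0.118,0.085]]

```text
time: 4.7
eef_pos: [0.5034, 0.0243, 0.1879]
tcp_rot: [0.75, 0.662, 0.001, -0.0]
contact_force: [-0.9, -0.3, 0.5]
opening: 0.997
```

>>> move_arm:
  plan:
    - [[0,0,0,0,0,0,0.04],[0,0,0,0,0,0,0.0],[0,0,0,0,0,0,0.0],[0,0,0,0,0,0,0.0],[0,0,0,0,0,0,0.0]]
  force: 60

```text
time: 5.32
eef_pos: [0.5038, 0.0243, 0.1886]
tcp_rot: [0.75, 0.662, 0.001, 0.0]
contact_force: [-0.2, 0.8, 3.3]
opening: 0.151
```

Run:
```python
from h import *
np.set_printoptions(precision=4,suppress=True)
s=get_state();print(s['eef_pos'],s['contact_force'],s['opening']*85.4)
save('w3.png',read_camera('wrist'))
```

```text
[0.5038 0.0243 0.1886] [-0.1758  0.8246  3.3333] 12.906499608426973
```

View pics/w3.png

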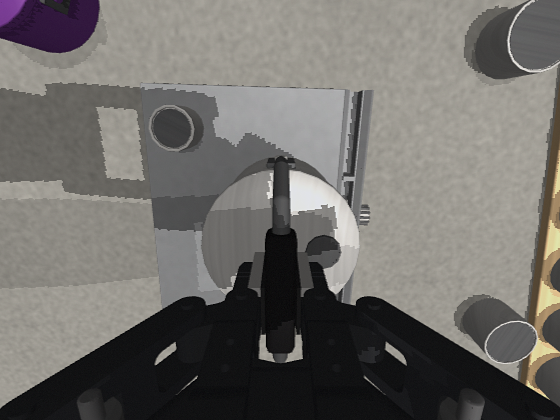

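>>> move_arm:
  plan:
    - [[0,0,0,0,0,-0.004,0],[0,0,0,0,0,-0.015,0],[0,0,0,0,0,-0.035,0],[0,0,0,0,0,-0.06,0],[0,0,0,0,0,-0.08,0]]

```text
time: 6.0
eef_pos: [0.5032, 0.0242, 0.2688]
tcp_rot: [0.75, 0.662, 0.001, -0.0]
contact_force: [1.2, 0.4, -7.5]
opening: 0.15
```

Run:
```python
from h import *
np.set_printoptions(precision=4,suppress=True)
s=get_state();print(s['eef_pos'],s['contact_force'],s['wrist_torque'],s['opening']*85.4)
save('s3.png',cv2.resize(read_camera('scene')[130:300,160:400],None,fx=3,fy=3))
go([.451,-.351,.268],-7.2)
```

```text
[0.5032 0.0242 0.2688] [ 1.1699  0.4058 -7.4519] [-0.0024 -0.0317 -0.0281] 12.783047913284037
turn [ 0.28 -0.09  0.08] shift [-0.3788 -0.0065  0.0036] | 0.3 0.379
```

View pics/s3.png

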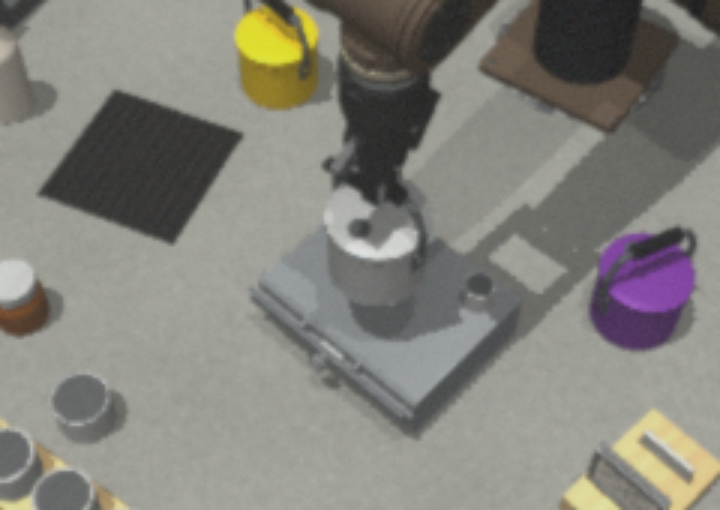

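>>> move_arm:
  plan:
    - [[0,0,0,-0.015,0,0,0],[0,0,0,-0.05,-0.001,0,0],[0,0,0,-0.095,-0.002,0,0],[0,0,0,-0.145,-0.003,0,0],[0,0,0,-0.195,-0.003,0,0]]

```text
time: 6.68
eef_pos: [0.4756, -0.1708, 0.2699]
tcp_rot: [0.75, 0.662, 0.001, -0.0]
contact_force: [0.3, 0.3, -8.3]
opening: 0.147
```

>>> move_arm:
  plan:
    - [[0,0,0,-0.05,0,0,0],[0,0,0,-0.1,-0.001,0,0],[0,0,0,-0.14,-0.002,0,0],[0,0,0,-0.17,-0.003,0.01,0],[0,0,0,-0.185,-0.003,0.02,0]]

```text
time: 7.3
eef_pos: [0.448, -0.3555, 0.2472]
tcp_rot: [0.75, 0.661, 0.001, -0.002]
contact_force: [0.3, -0.1, -7.6]
opening: 0.152
```

Run:
```python
from h import *
np.set_printoptions(precision=4,suppress=True)
s=get_state();print(s['eef_pos'],s['contact_force'],s['wrist_torque'],s['opening']*85.4)
save('s4.png',cv2.resize(read_camera('scene')[80:250,130:370],None,fx=3,fy=3))
go([.451,-.351,.1225],-7.2)
```

```text
[ 0.448  -0.3555  0.2472] [ 0.3439 -0.1274 -7.5663] [0.0194 0.0031 0.0153] 13.015507630866104
turn [-0.16 -0.2  -0.07] shift [0.0051 0.0032 0.1229] | 0.3 0.123
```

View pics/s4.png

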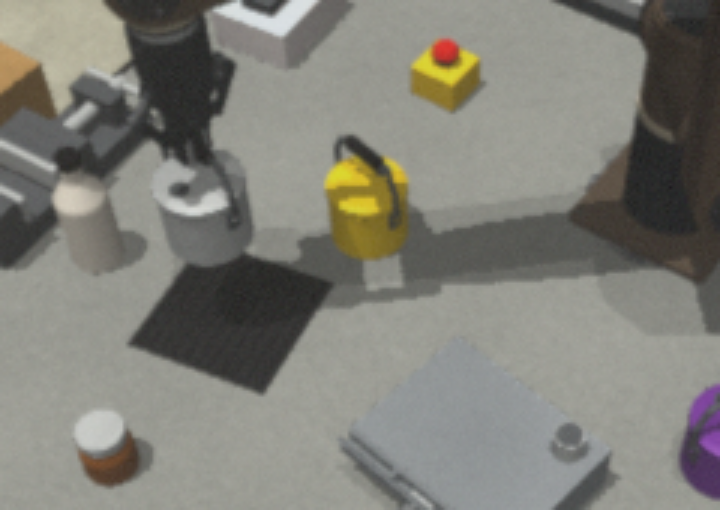

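>>> move_arm:
  plan:
    - [[0,0,0,0.002,0.001,0.02,0],[0,0,0,0.004,0.002,0.05,0],[0,0,0,0.005,0.003,0.08,0],[0,0,0,0.005,0.003,0.1,0],[0,0,0,0.005,0.003,0.11,0]]

```text
time: 7.98
eef_pos: [0.4504, -0.35, 0.1337]
tcp_rot: [0.75, 0.661, 0.0, -0.004]
contact_force: [0.8, 0.4, -7.9]
opening: 0.151
```

>>> move_arm:
  plan:
    - [[0,0,0,0,0,0.004,0],[0,0,0,0,0,0.007,0],[0,0,0,0,0,0.009,0],[0,0,0,0,0,0.011,0],[0,0,0,0,0,0.012,0]]

```text
time: 8.6
eef_pos: [0.4503, -0.35, 0.1219]
tcp_rot: [0.75, 0.661, 0.0, -0.004]
contact_force: [-1.7, 2.2, -0.8]
opening: 0.152
```

Run:
```python
from h import *
np.set_printoptions(precision=4,suppress=True)
s=get_state();print(s['eef_pos'],s['contact_force'],s['wrist_torque'],s['opening']*85.4)
```

```text
[ 0.4503 -0.35    0.1219] [-1.7051  2.1525 -0.7581] [0.3335 0.2096 0.0137] 12.968015494160454
```

Run:
```python
from h import *
go([.4503,-.35,.1214],-7.4)
```

```text
turn [-0.28 -0.31  0.17] shift [ 0.     -0.      0.0005] | 0.4 0.001
```

>>> move_arm:
  plan:
    - [[-0.3,-0.3,0,0,0,0.0005,0],[-0.3,-0.3,0,0,0,0.0005,0.018],[-0.3,-0.3,0,0,0,0.0005,0.025],[-0.3,-0.3,0,0,0,0.0005,0.05],[-0.3,-0.3,0,0,0,0.0005,0.085]]

```text
time: 9.22
eef_pos: [0.4506, -0.3504, 0.1221]
tcp_rot: [0.75, 0.661, 0.0, 0.001]
contact_force: [1.3, 0.4, -0.1]
opening: 0.711
```

>>> move_arm:
  plan:
    - [[0,0,0,0,0,0,0.085],[0,0,0,0,0,-0.005,0.085],[0,0,0,0,0,-0.03,0.085],[0,0,0,0,0,-0.08,0.085],[0,0,0,0,0,-0.13,0.085]]

```text
time: 9.85
eef_pos: [0.4502, -0.35, 0.2534]
tcp_rot: [0.75, 0.661, 0.0, 0.0]
contact_force: [1.1, 0.2, -0.1]
opening: 0.991
```

Run:
```python
from h import *
np.set_printoptions(precision=4,suppress=True)
s=get_state();print(s['eef_pos'],s['contact_force'],s['wrist_torque'],s['opening']*85.4)
C=cam('wrist',tcp(s)); save('w5.png',read_camera('wrist'))
for r in pinpoint('wrist','pot_handle')[:2]: print(np.round(r['p'],2),np.round(r['centre'],1),atz('wrist',r['centre'],.139,C))
go([.5,.3,.3],-11)
```

```text
[ 0.4502 -0.35    0.2534] [ 1.0504  0.1781 -0.1047] [ 0.0102 -0.0231 -0.0174] 84.66585037989957
0.97 [283.1 215.9] [ 0.4519 -0.3583  0.139 ]
0.64 [ 44.1 166.7] [ 0.2562 -0.2896  0.139 ]
turn [0.71 0.54 3.78] shift [ 0.6531 -0.0349 -0.0464] | 3.9 0.656
```

View pics/w5.png

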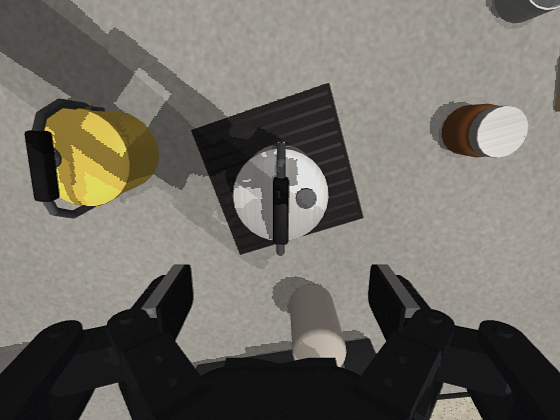

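Run:
```python
from h import *
go([.62,.31,.29],-11)
```

```text
turn [0.71 0.54 3.78] shift [ 0.6783  0.0828 -0.0353] | 3.9 0.684
```

>>> move_arm:
  plan:
    - [[0,0,1,0.05,0.006,-0.01,0.085],[0,0,2,0.11,0.014,-0.02,0.085],[0,0,3,0.17,0.021,-0.03,0.085],[0,0,3.8,0.23,0.028,-0.036,0.085],[0,0,3.8,0.29,0.035,-0.036,0.085]]

```text
time: 10.58
eef_pos: [0.5241, -0.0673, 0.2947]
tcp_rot: [0.772, 0.636, 0.001, 0.009]
contact_force: [1.3, -0.2, -0.5]
opening: 0.993
```

Run:
```python
from h import *
print(get_state()['eef_pos'])
go([.62,.31,.29],-11)
```

```text
[ 0.5240932  -0.06731045  0.29468075]
turn [ 0.83  0.53 -0.05] shift [0.3887 0.0218 0.0014] | 1.0 0.389
```

Run:
```python
from h import *
np.set_printoptions(precision=4,suppress=True)
s=get_state();print(s['eef_pos'],s['tcp_rot'],s['dq'])
np.save('T6.npy',tcp(s))
C=cam('wrist',tcp(s)); im=read_camera('wrist');save('w6.png',im)
for q,z in (('bay',.07),('thumbscrew',.054)):
    for r in pinpoint('wrist',q)[:2]: print(q,np.round(r['p'],2),np.round(r['centre'],1),atz('wrist',r['centre'],z,C))
```

```text
[ 0.5241 -0.0673  0.2947] [0.7718 0.6357 0.001  0.0085] [ 0.9346  0.0842 -0.0531 -0.0132 -0.0111  0.9232]
bay 0.87 [296.2 112.7] [0.5604 0.0065 0.07  ]
thumbscrew 0.88 [316.2 115. ] [ 0.5847 -0.0007  0.054 ]
```

View pics/w6.png

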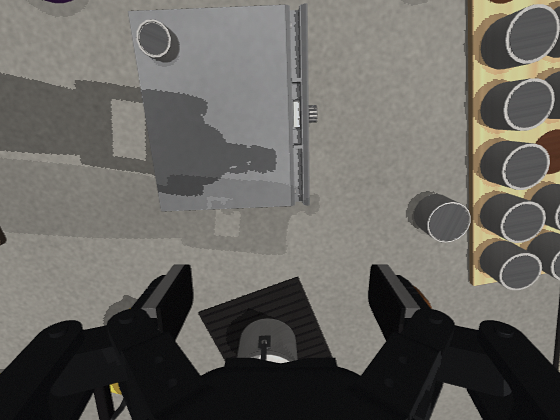

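>>> move_arm:
  plan:
    - [[0.2,0.1,0,0.06,0.003,0,0.085],[0.4,0.3,0,0.12,0.007,0,0.085],[0.6,0.4,0,0.18,0.011,0,0.085],[0.8,0.5,0,0.24,0.014,0,0.085],[0.8,0.5,0,0.3,0.018,0,0.085]]

```text
time: 11.35
eef_pos: [0.5982, 0.225, 0.2909]
tcp_rot: [0.771, 0.637, -0.001, -0.0]
contact_force: [0.4, -0.5, 0.1]
opening: 0.994
```

>>> move_arm:
  plan:
    - [[0,0,0,0.05,0.004,0,0.085],[0,0,0,0.07,0.004,0,0.085],[0,0,0,0.07,0.004,0,0.085],[0,0,0,0.07,0.004,0,0.085],[0,0,0,0.07,0.004,0,0.085]]

```text
time: 11.98
eef_pos: [0.6155, 0.2913, 0.2911]
tcp_rot: [0.771, 0.636, -0.001, -0.0]
contact_force: [-0.1, 1.1, 0.1]
opening: 0.994
```

Run:
```python
from h import *
np.set_printoptions(precision=4,suppress=True)
s=get_state();print(s['eef_pos'],s['tcp_rot'],s['dq'],s['qpos'])
np.save('T7.npy',tcp(s))
C=cam('wrist',tcp(s)); im=read_camera('wrist');save('w7.png',im)
for q,z in (('holder_mid',.0525),('holder_foot',.01),('holder_card',.0635),('rack',0),('blank_mid',.03)):
    for r in pinpoint('wrist',q)[:2]: print(q,np.round(r['p'],2),np.round(r['centre'],1),atz('wrist',r['centre'],z,C))
```

```text
[0.6155 0.2913 0.2911] [ 0.7714  0.6364 -0.0009 -0.0001] [ 0.006  -0.0013 -0.0049  0.0028 -0.0008  0.0019] [ 0.2935  0.2635  1.496  -0.0006  1.3839  0.4847]
holder_mid 0.48 [230.8 341.1] [0.495  0.0622 0.0525]
holder_mid 0.31 [296.  363.4] [0.5848 0.0026 0.0525]
holder_foot 0.76 [213.5 160.2] [0.5277 0.3278 0.01  ]
holder_card 0.72 [211.2 167. ] [0.5357 0.325  0.0635]
rack 0.83 [193.6 158.4] [0.4981 0.3347 0.    ]
blank_mid 0.57 [162.2 157.8] [0.4667 0.3454 0.03  ]
blank_mid 0.16 [278.8 374.2] [ 0.5501 -0.0353  0.03  ]
```

View pics/w7.png

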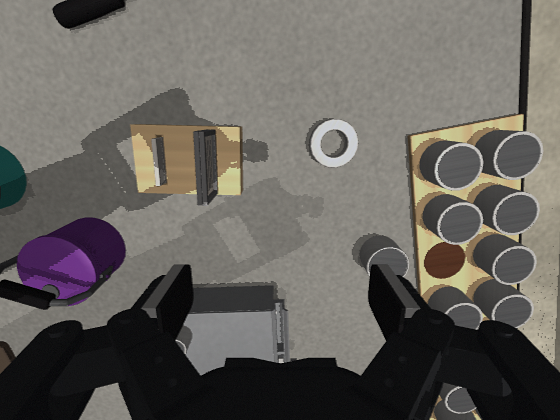

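Run:
```python
from h import *
a=cv2.imread('pics/w7.png');cv2.imwrite('pics/w7z.png',cv2.resize(a[110:215,125:255],None,fx=6,fy=5.6,interpolation=cv2.INTER_CUBIC))
```

```text
(no output)
```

View pics/w7z.png

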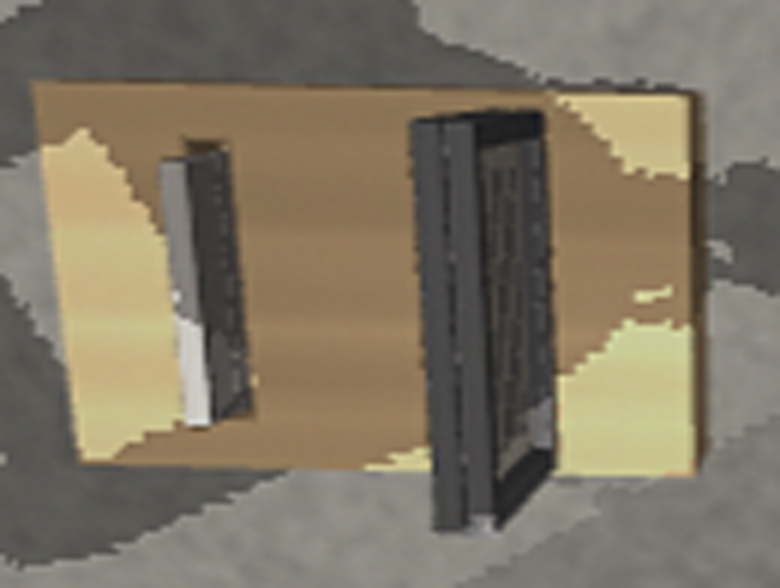

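Run:
```python
from h import *
np.set_printoptions(precision=4,suppress=True)
C=cam('wrist',np.load('T7.npy'))
f=lambda x,y:(125+x/6,110+y/5.6)
def P(x,y,z): return atz('wrist',f(x,y),z,C)
a,b,c,d=P(412,120,.095),P(435,530,.095),P(480,118,.095),P(495,528,.095)
print(a,b,c,d,(a+b+c+d)/4)
for u,v in((a,b),(c,d)): w=u-v; print(np.linalg.norm(w),np.degrees(np.arctan2(-w[0],w[1])))
print(np.linalg.norm(c-a),np.linalg.norm(d-b))
r=[P(33,83,.03),P(690,90,.03),P(693,474,.03),P(82,462,.03)]
print(np.array(r),sum(r)/4,np.linalg.norm(r[1]-r[0]),np.linalg.norm(r[2]-r[1]))
for u,v in((r[0],r[3]),(r[1],r[2])): w=u-v; print(np.degrees(np.arctan2(-w[0],w[1])))
```

```text
[0.5349 0.3692 0.095 ] [0.517  0.2889 0.095 ] [0.547  0.3673 0.095 ] [0.5285 0.2872 0.095 ] [0.5319 0.3282 0.095 ]
0.08230018727789476 -12.568830928294261
0.08226053606662338 -13.016965397250818
0.01229447656776972 0.011655074484502414
[[0.4393 0.3933 0.03  ]
 [0.5768 0.3653 0.03  ]
 [0.557  0.277  0.03  ]
 [0.4209 0.3062 0.03  ]] [0.4985 0.3355 0.03  ] 0.14031206203650937 0.0904954006429717
-11.986466728143597
-12.662786085747685
```

Run:
```python
from h import *
go([.532,.328,.16],-12.5)
```

```text
turn [-0.08  0.06  1.64] shift [ 0.0192 -0.0883  0.1311] | 1.6 0.159
```

>>> move_arm:
  plan:
    - [[0,0,1.6,0.008,-0.035,0.03,0.05],[0,0,1.6,0.019,-0.07,0.07,0.05],[0,0,1.6,0.019,-0.088,0.11,0.05],[0,0,1.6,0.019,-0.088,0.131,0.05],[0,0,1.6,0.019,-0.088,0.131,0.05]]

```text
time: 12.9
eef_pos: [0.5321, 0.3273, 0.1586]
tcp_rot: [0.78, 0.626, -0.002, -0.0]
contact_force: [0.2, 0.3, 0.5]
opening: 0.587
```

Run:
```python
from h import *
np.set_printoptions(precision=4,suppress=True)
s=get_state();print(s['eef_pos'],s['tcp_rot'],s['dq'],s['opening']*85)
np.save('T8.npy',tcp(s))
C=cam('wrist',tcp(s)); im=read_camera('wrist');save('w8.png',im)
go([.532,.328,.0415],-12.5)
```

```text
[0.5321 0.3273 0.1586] [ 0.7797  0.6261 -0.0022 -0.0004] [-0.0077 -0.0256 -0.0622  0.0024  0.0069  0.0005] 49.926844979386246
turn [-0.03  0.04  0.  ] shift [ 0.0002 -0.0015  0.1191] | 0.0 0.119
```

View pics/w8.png

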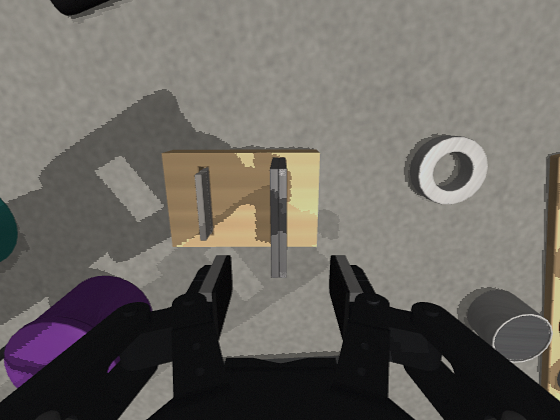

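Run:
```python
from h import *
np.set_printoptions(precision=4,suppress=True)
a=cv2.imread('pics/w8.png');cv2.imwrite('pics/w8z.png',cv2.resize(a[150:290,230:330],None,fx=6,fy=4.2,interpolation=cv2.INTER_CUBIC))
C=cam('wrist',np.load('T8.npy'))
P=[atz('wrist',p,.095,C) for p in ((270.5,158),(271.5,277),(287,158),(287.5,277))]
print(np.array(P),sum(P)/4)
```

```text
[[0.5361 0.3768 0.095 ]
 [0.5168 0.2889 0.095 ]
 [0.547  0.3744 0.095 ]
 [0.5287 0.2863 0.095 ]] [0.5321 0.3316 0.095 ]
```

View pics/w8z.png

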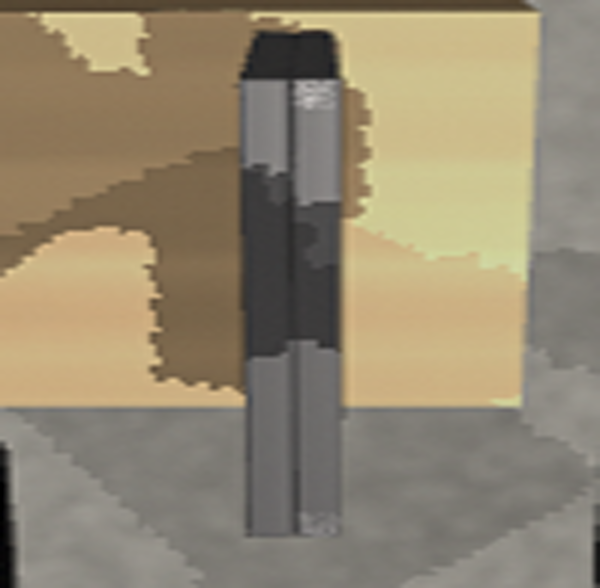

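>>> move_arm:
  plan:
    - [[0,0,0,0,-0.001,0.03,0.05],[0,0,0,0,-0.001,0.06,0.05],[0,0,0,0,-0.001,0.09,0.05],[0,0,0,0,-0.001,0.112,0.05],[0,0,0,0,-0.001,0.118,0.05]]

```text
time: 13.58
eef_pos: [0.5329, 0.3275, 0.0421]
tcp_rot: [0.78, 0.626, -0.001, -0.0]
contact_force: [0.1, 0.0, 0.9]
opening: 0.584
```

>>> move_arm:
  plan:
    - [[0,0,0,0,0,0,0.03],[0,0,0,0,0,0,0.02],[0,0,0,0,0,0,0.0],[0,0,0,0,0,0,0.0],[0,0,0,0,0,0,0.0]]
  force: 40

```text
time: 14.2
eef_pos: [0.5325, 0.3282, 0.0434]
tcp_rot: [0.78, 0.626, -0.001, -0.001]
contact_force: [-3.9, 0.3, 6.5]
opening: 0.137
```

Run:
```python
from h import *
np.set_printoptions(precision=4,suppress=True)
s=get_state();print(s['eef_pos'],s['tcp_rot'],s['contact_force'],s['wrist_torque'],s['opening']*85)
```

```text
[0.5325 0.3282 0.0434] [ 0.7801  0.6257 -0.0008 -0.0007] [-3.8959  0.2554  6.4685] [0.2607 0.9143 0.0698] 11.627059178942575
```

>>> move_arm:
  plan:
    - [[0,0,0,0,0,0,0],[0,0,0,0,0,-0.01,0],[0,0,0,0,0,-0.03,0],[0,0,0,0,0,-0.07,0],[0,0,0,0,0,-0.11,0]]
  force: 70

```text
time: 14.82
eef_pos: [0.5333, 0.3281, 0.1559]
tcp_rot: [0.78, 0.626, 0.0, -0.0]
contact_force: [0.6, 1.3, -1.5]
opening: 0.131
```

Run:
```python
from h import *
np.set_printoptions(precision=4,suppress=True)
s=get_state();print(s['eef_pos'],s['tcp_rot'],s['contact_force'],s['wrist_torque'],s['opening']*85)
save('w9.png',read_camera('wrist'))
save('s9.png',cv2.resize(read_camera('scene')[170:320,240:440],None,fx=3.6,fy=3.6))
```

```text
[0.5333 0.3281 0.1559] [ 0.7801  0.6256  0.     -0.0002] [ 0.6305  1.2665 -1.483 ] [ 0.0173 -0.0471 -0.0937] 11.118282642702399
```

View pics/w9.png

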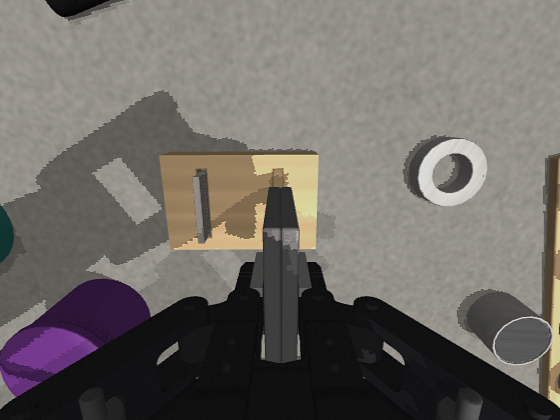

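View pics/s9.png

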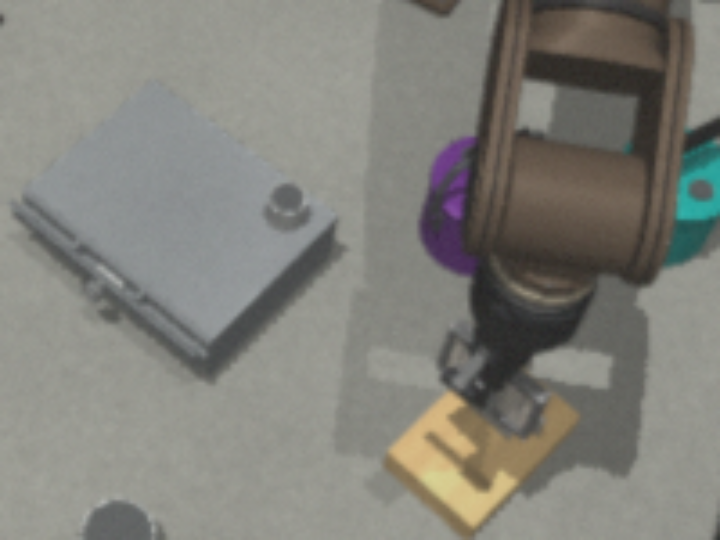

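Run:
```python
from h import *
np.set_printoptions(precision=4,suppress=True)
K=np.array(get_calibration('wrist')['mtx']);H=np.array(get_calibration('wrist')['hand_eye'])
C=(K,H,None)
for p in((262.5,362),(300,362),(264,230),(299,230)): print(atz('wrist',p,-.0515,C))
go([.575,-.08,.19],-8.6)
```

```text
[-0.0115 -0.0064 -0.0515]
[-0.0114  0.0074 -0.0515]
[ 0.0406 -0.0051 -0.0515]
[ 0.0407  0.0061 -0.0515]
turn [ 0.57 -0.41 -3.93] shift [-0.3915  0.1264 -0.0301] | 4.0 0.412
```

>>> move_arm:
  plan:
    - [[0,0,-1,-0.04,0.013,-0.02,0],[0,0,-2,-0.09,0.03,-0.03,0],[0,0,-3,-0.145,0.048,-0.03,0],[0,0,-3.9,-0.2,0.066,-0.03,0],[0,0,-3.9,-0.255,0.084,-0.03,0]]

```text
time: 15.55
eef_pos: [0.5631, 0.0604, 0.1907]
tcp_rot: [0.758, 0.652, 0.006, 0.002]
contact_force: [1.6, 0.2, -1.3]
opening: 0.13
```

Run:
```python
from h import *
np.set_printoptions(precision=4,suppress=True)
print(get_state()['eef_pos'])
go([.575,-.08,.19],-8.6)
```

```text
[0.5631 0.0604 0.1907]
turn [ 0.64 -0.38 -0.03] shift [-0.1371  0.0329  0.0001] | 0.7 0.141
```

>>> move_arm:
  plan:
    - [[0.6,-0.4,0,-0.05,0.012,0,0],[0.6,-0.4,0,-0.1,0.024,0,0],[0.6,-0.4,0,-0.137,0.033,0,0],[0.6,-0.4,0,-0.137,0.033,0,0],[0.6,-0.4,0,-0.137,0.033,0,0]]

```text
time: 16.18
eef_pos: [0.5749, -0.0796, 0.1898]
tcp_rot: [0.758, 0.652, 0.0, 0.0]
contact_force: [0.8, 0.8, -0.6]
opening: 0.132
```

Run:
```python
from h import *
np.set_printoptions(precision=4,suppress=True)
s=get_state();print(s['eef_pos'],s['tcp_rot'],s['dq'],s['opening']*85)
np.save('T10.npy',tcp(s))
C=cam('wrist',tcp(s)); im=read_camera('wrist');save('w10.png',im)
for q,z in (('bay',.07),('thumbscrew',.054),('stand',0)):
    for r in pinpoint('wrist',q)[:2]: print(q,np.round(r['p'],2),np.round(r['centre'],1),atz('wrist',r['centre'],z,C))
```

```text
[ 0.5749 -0.0796  0.1898] [0.7584 0.6518 0.0001 0.    ] [ 0.0224 -0.0051  0.0034  0.0003 -0.0003 -0.002 ] 11.214848252323481
bay 0.59 [248.  110.3] [0.5609 0.0048 0.07  ]
thumbscrew 0.65 [275.5 113. ] [ 0.5827 -0.0003  0.054 ]
thumbscrew 0.21 [166.3 112.2] [0.4885 0.0145 0.054 ]
stand 0.79 [166.3 111.5] [0.4697 0.0191 0.    ]
stand 0.53 [275.9 113.5] [0.5824 0.0002 0.    ]
```

View pics/w10.png

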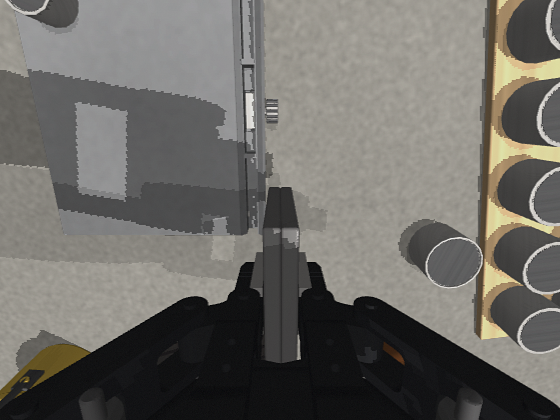

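Run:
```python
from h import *
a=cv2.imread('pics/w10.png');cv2.imwrite('pics/w10z.png',cv2.resize(a[50:250,210:300],None,fx=6,fy=3,interpolation=cv2.INTER_CUBIC))
```

```text
(no output)
```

View pics/w10z.png

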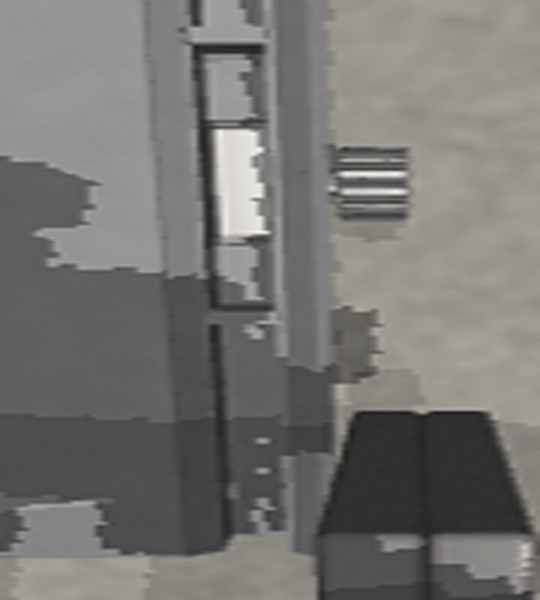

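Run:
```python
from h import *
np.set_printoptions(precision=4,suppress=True)
C=cam('wrist',np.load('T10.npy'))
f=lambda x,y:(210+x/6,50+y/3)
S=np.array([.4734,.021]);a=np.radians(-8.6);U=np.array([[np.cos(a),-np.sin(a)],[np.sin(a),np.cos(a)]])
for n,x,y,z in (('shelfflat',168,180,.07),('slotL',207,180,.065),('slotR',273,180,.065),('lipout',330,180,.07),('stopT',230,44,.07),('stopB',240,312,.07),('lifter',240,128,.056),('lifter',240,240,.056),('screwT',375,148,.054),('screwB',375,220,.054),('corner',185,552,.07)):
    p=atz('wrist',f(x,y),z,C); print(n,p,'stand frame',(p[:2]-S)@U)
for y in (60,300,520): pass
c=[np.array(atz('wrist',f(x,y),.07,C)) for x,y in ((147,20),(183,500))]; d=c[0]-c[1]; print(np.degrees(np.arctan2(-d[0],d[1])))
```

```text
shelfflat [0.5528 0.0062 0.07  ] stand frame [ 0.0807 -0.0027]
slotL [0.5575 0.0057 0.065 ] stand frame [ 0.0855 -0.0026]
slotR [0.5666 0.0043 0.065 ] stand frame [ 0.0947 -0.0026]
lipout [0.5747 0.0029 0.07  ] stand frame [ 0.1029 -0.0027]
stopT [0.5672 0.0384 0.07  ] stand frame [0.0902 0.0312]
stopB [ 0.5562 -0.0304  0.07  ] stand frame [ 0.0895 -0.0384]
lifter [0.5638 0.0191 0.056 ] stand frame [0.0896 0.0117]
lifter [ 0.5583 -0.0111  0.056 ] stand frame [ 0.0887 -0.0191]
screwT [0.5818 0.0111 0.054 ] stand frame [0.1087 0.0065]
screwB [ 0.5787 -0.0085  0.054 ] stand frame [ 0.1086 -0.0134]
corner [ 0.5348 -0.1012  0.07  ] stand frame [ 0.079  -0.1117]
-8.707721296460457
```

Run:
```python
from h import *
go([.5615,.0055,.125],-8.6)
```

```text
turn [0.02 0.01 0.07] shift [ 0.0813 -0.0259  0.065 ] | 0.1 0.107
```

>>> move_arm:
  plan:
    - [[0,0,0,0.04,-0.013,0,0],[0,0,0,0.0813,-0.0259,0.01,0],[0,0,0,0.0813,-0.0259,0.04,0],[0,0,0,0.0813,-0.0259,0.065,0],[0,0,0,0.0813,-0.0259,0.065,0]]
  force: 80

```text
time: 17.0
eef_pos: [0.5596, 0.0067, 0.1227]
tcp_rot: [0.757, 0.653, -0.002, -0.002]
contact_force: [0.1, -0.2, -1.3]
opening: 0.131
```

Run:
```python
from h import *
np.set_printoptions(precision=4,suppress=True)
s=get_state();print(s['eef_pos'],s['tcp_rot'],s['contact_force'],s['opening']*85)
save('w11.png',read_camera('wrist'))
save('s11.png',cv2.resize(read_camera('scene')[180:290,220:360],None,fx=5,fy=5))
go([.5615,.0055,.1],-8.6)
```

```text
[0.5596 0.0067 0.1227] [ 0.7572  0.6532 -0.0016 -0.0018] [ 0.1024 -0.1949 -1.3156] 11.161086357650248
turn [0.07 0.01 0.12] shift [-0.0004 -0.0003  0.0257] | 0.1 0.026
```

View pics/w11.png

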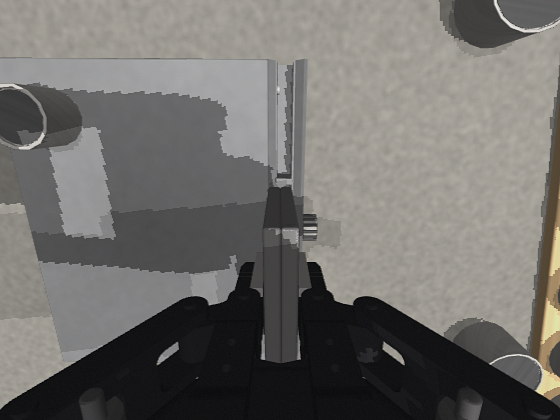

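View pics/s11.png

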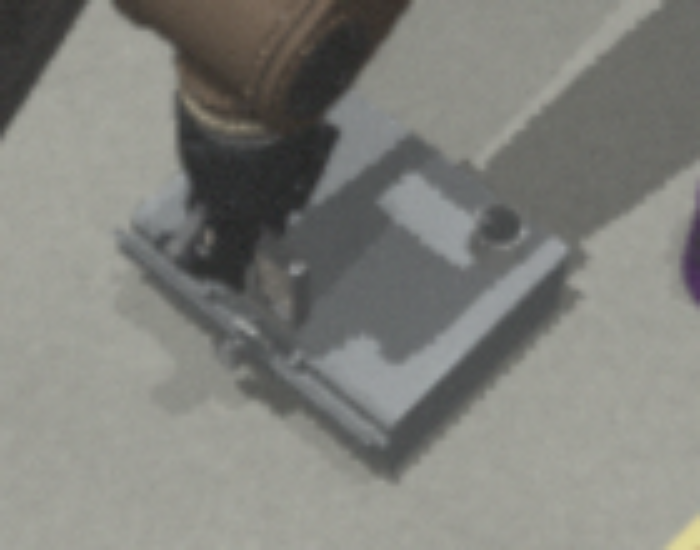

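>>> move_arm:
  plan:
    - [[0,0,0,0,0,0.008,0],[0,0,0,0,0,0.014,0],[0,0,0,0,0,0.02,0],[0,0,0,0,0,0.025,0],[0,0,0,0,0,0.028,0]]

```text
time: 17.73
eef_pos: [0.5617, 0.0058, 0.0972]
tcp_rot: [0.757, 0.653, 0.0, 0.0]
contact_force: [-1.3, -1.0, -1.7]
opening: 0.126
```

Run:
```python
from h import *
np.set_printoptions(precision=4,suppress=True)
s=get_state();print(s['eef_pos'],s['tcp_rot'],s['contact_force'],s['wrist_torque'],s['opening']*85)
go([.5615,.0055,.0834],-8.6)
```

```text
[0.5617 0.0058 0.0972] [0.7575 0.6529 0.0001 0.0003] [-1.2726 -1.0139 -1.7233] [-0.0483 -0.0001  0.034 ] 10.68936721716047
turn [0.04 0.02 0.12] shift [-0.0004 -0.0002  0.0138] | 0.1 0.014
```

>>> move_arm:
  plan:
    - [[0,0,0,0,0,0.003,0],[0,0,0,0,0,0.006,0],[0,0,0,0,0,0.008,0],[0,0,0,0,0,0.01,0],[0,0,0,0,0,0.011,0]]

```text
time: 18.35
eef_pos: [0.5618, 0.0058, 0.0868]
tcp_rot: [0.757, 0.653, -0.0, 0.0]
contact_force: [-2.7, -0.0, 4.3]
opening: 0.128
```

Run:
```python
from h import *
np.set_printoptions(precision=4,suppress=True)
s=get_state();print(s['eef_pos'],s['tcp_rot'],s['contact_force'],s['wrist_torque'],s['opening']*85)
save('w12.png',read_camera('wrist'))
```

```text
[0.5618 0.0058 0.0868] [ 0.7575  0.6529 -0.      0.0003] [-2.7491 -0.0241  4.2869] [0.0474 0.5539 0.0282] 10.878148313038226
```

View pics/w12.png

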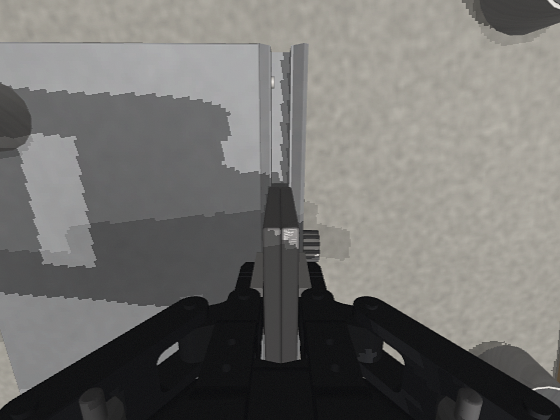

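>>> move_arm:
  plan:
    - [[0,0,0,0,-0.0008,0.001,0],[0,0,0,0,-0.0008,0.002,0],[0,0,0,0,-0.0008,0.003,0],[0,0,0,0,-0.0008,0.004,0],[0,0,0,0,-0.0008,0.004,0]]

```text
time: 19.02
eef_pos: [0.5617, 0.0059, 0.0839]
tcp_rot: [0.757, 0.653, 0.001, 0.001]
contact_force: [-2.4, 0.5, 6.4]
opening: 0.126
```

Run:
```python
from h import *
np.set_printoptions(precision=4,suppress=True)
s=get_state();print(s['eef_pos'],s['tcp_rot'],s['contact_force'],s['wrist_torque'],s['opening']*85)
```

```text
[0.5617 0.0059 0.0839] [0.7575 0.6529 0.0005 0.0009] [-2.3756  0.4675  6.3758] [ 0.0437  0.5865 -0.042 ] 10.669227900399703
```

>>> move_arm:
  plan:
    - [[0,0,0,0,-0.0008,0.0015,0],[0,0,0,0,-0.0008,0.0025,0],[0,0,0,0,-0.0008,0.0035,0],[0,0,0,0,-0.0008,0.004,0],[0,0,0,0,-0.0008,0.004,0]]

```text
time: 19.65
eef_pos: [0.5618, 0.0058, 0.0834]
tcp_rot: [0.757, 0.653, 0.001, 0.001]
contact_force: [-7.5, 0.3, 18.5]
opening: 0.13
```

Run:
```python
from h import *
np.set_printoptions(precision=4,suppress=True)
s=get_state();print(s['eef_pos'],s['tcp_rot'],s['contact_force'],s['wrist_torque'],s['opening']*85)
```

```text
[0.5618 0.0058 0.0834] [0.7574 0.653  0.0006 0.0012] [-7.4817  0.2653 18.5052] [ 0.1914  1.5255 -0.0465] 11.057349450407342
```

Run:
```python
from h import *
np.set_printoptions(precision=4,suppress=True)
K=np.array(get_calibration('wrist')['mtx']);H=np.array(get_calibration('wrist')['hand_eye'])
w=read_camera('wrist');save('w13.png',w)
sc=read_camera('scene');save('s13.png',cv2.resize(sc[190:280,220:340],None,fx=6,fy=6,interpolation=cv2.INTER_CUBIC))
tp=read_camera('top');save('t13.png',tp)
for q in('holder_mid','holder_card','holder_foot'):
  for n in('scene','top'): print(q,n,[(np.round(r['p'],2),np.round(r['centre'],1)) for r in pinpoint(n,q)][:2])
a=np.radians(-8.6);u=np.array([np.cos(a),np.sin(a),0])
m=np.array([.562,.0046,.0925])
print(proj('scene',[m,m+u*.006+[0,0,.011],m-[0,0,.0425]]),proj('top',m))
```

```text
holder_mid scene [(np.float64(0.61), array([207.7, 175.5]))]
holder_mid top []
holder_card scene [(np.float64(0.62), array([264.6, 239.7])), (np.float64(0.43), array([268.9, 241.5]))]
holder_card top []
holder_foot scene [(np.float64(0.65), array([334. , 347.3])), (np.float64(0.53), array([272.6, 244.5]))]
holder_foot top [(np.float64(0.46), array([379.4, 220.9]))]
[[268.9402 240.1022]
 [267.4898 239.4505]
 [269.1715 247.2656]] [[282.3517 192.067 ]]
```

View pics/w13.png

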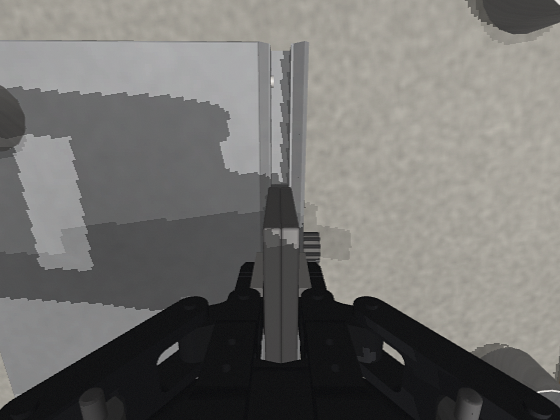

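View pics/s13.png

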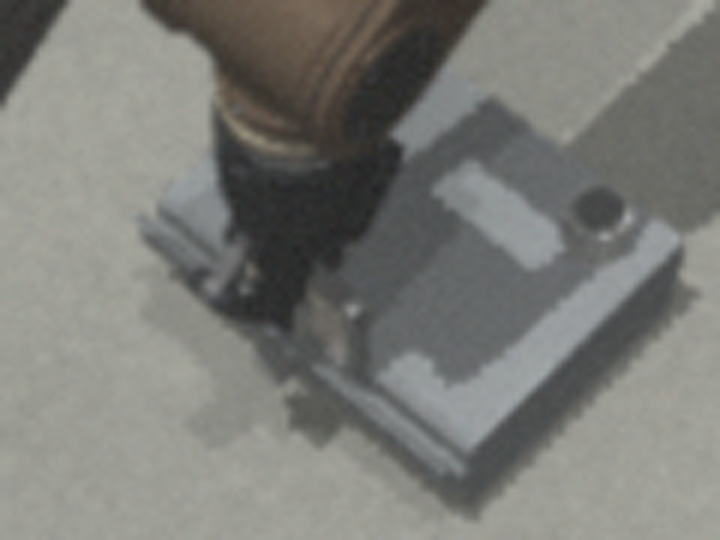

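View pics/t13.png

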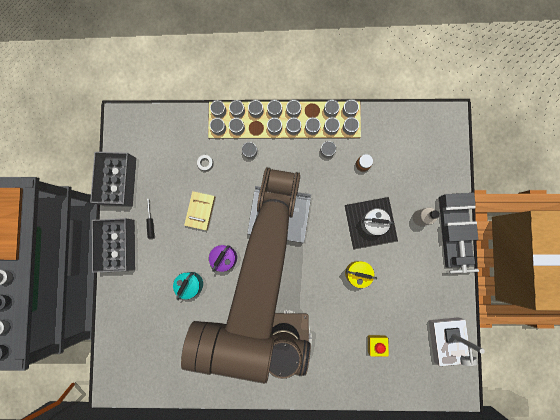

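>>> move_arm:
  plan:
    - [[0,0,0,0,0,0.004,0],[0,0,0,0,0,0.005,0],[0,0,0,0,0,0.005,0],[0,0,0,0,0,0.005,0],[0,0,0,0,0,0.005,0]]

```text
time: 20.72
eef_pos: [0.5621, 0.0058, 0.0833]
tcp_rot: [0.757, 0.653, -0.0, 0.0]
contact_force: [-12.6, 1.1, 26.4]
opening: 0.131
```

Run:
```python
from h import *
np.set_printoptions(precision=4,suppress=True)
for i in range(3):
    s=get_state();print(s['time'],s['eef_pos'],s['tcp_rot'],s['contact_force'],s['wrist_torque'],s['opening']*85)
    w=read_camera('wrist')
save('w14.png',w)
def edge(f):
    return cv2.cvtColor(cv2.imread('pics/'+f),cv2.COLOR_BGR2GRAY)[170:250,255:310].astype(float)
for f in('w9.png','w11.png','w13.png','w14.png'):
    g=edge(f); print(f,np.round(g[45:70:2,12],0))
```

```text
20.725 [0.5621 0.0058 0.0833] [ 0.7572  0.6532 -0.0003  0.0004] [-12.5913   1.1393  26.3748] [ 0.3158  2.5793 -0.0644] 11.115403994908036
20.775 [0.5621 0.0058 0.0833] [ 0.7572  0.6532 -0.0003  0.0004] [-12.7149   1.1008  25.8693] [0.2171 2.5283 0.0131] 10.997972795874418
20.825 [0.5621 0.0058 0.0833] [ 0.7572  0.6532 -0.0003  0.0004] [-12.9444   1.4443  26.7073] [ 0.2926  2.5653 -0.0455] 11.204381012432464
w9.png [ 47.  48.  46.  46.  46.  46.  52. 111. 113.  75.  77.  61.  63.]
w11.png [50. 50. 50. 51. 49. 51. 55. 80. 85. 84. 85. 84. 84.]
w13.png [52. 52. 52. 51. 51. 52. 57. 80. 86. 86. 85. 86. 87.]
w14.png [52. 51. 52. 51. 51. 50. 55. 81. 86. 86. 86. 87. 87.]
```

>>> move_arm:
  plan:
    - [[0,0,0,0,-0.001,0.0045,0],[0,0,0,0,-0.002,0.0045,0],[0,0,0,0,-0.002,0.0045,0],[0,0,0,0,-0.002,0.0045,0],[0,0,0,0,-0.002,0.0045,0]]

```text
time: 21.5
eef_pos: [0.5618, 0.0058, 0.0834]
tcp_rot: [0.757, 0.653, 0.0, 0.001]
contact_force: [-7.5, 1.4, 20.1]
opening: 0.13
```

Run:
```python
from h import *
np.set_printoptions(precision=4,suppress=True)
s=get_state();print(s['time'],s['eef_pos'],s['tcp_rot'],s['contact_force'],s['wrist_torque'],s['opening']*85)
```

```text
21.5 [0.5618 0.0058 0.0834] [0.7572 0.6532 0.0005 0.0015] [-7.5026  1.3598 20.1392] [ 0.2138  1.5409 -0.042 ] 11.023847705224124
```

Run:
```python
from h import *
print(ticket.sign_off()); s=get_state(); print(s['time'],s['eef_pos'],s['contact_force'])
```

```text
the job is handed in; nothing more can be done
None
the job is handed in; nothing more can be done
```

I lifted the oil pot by its handle off the stand and set it down near the centre of the rubber mat. It was upright there in the wrist picture. I then took the card holder from the rack and pushed its tongue down into the bay with the card facing outwards. I handed the job in at about 21.5 s with the holder still gripped and pressed down.

**Seating:** The TCP stopped at 0.0834 m, exactly the height I worked out for fully home. Pushing harder (18 to 26 N) did not move it, so it was on a hard stop. It was held at about 20 N, against the 9 N the lifter needs. The holder's edge stayed in the same place in the wrist pictures, so it had not slipped in the grip.

**Checks that failed or disagreed:**
- A side force of about 7.5 N across the slot remained while pressing; I had reduced it from 12.6 N.
- The networks gave no usable sighting of the seated holder in the top picture, and only a weak one of the card in the scene picture, within about 3 px of where it should be. The evidence for seating is therefore the height, the force and the no-slip check.
- After hand-in the state could no longer be read.

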